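# Level the board in the rework frame and lock it

## Robot

A 7-joint arm with a two-finger parallel gripper is mounted at the origin on the work surface; the furniture and walls round the work are solid. World frame = base frame: x ahead of the robot, y to its left, z up, the work surface at z = 0. Lengths are in m, angles in rad, forces in N, time in s.
With the tool pointing down it reaches from about 0.425 to 0.975 m from the base axis. Payload 16.7 kg.
Tool frame: the origin (TCP) lies between the finger pads; the fingertips stand 25 mm ahead of it and the grasp point (between the pads) lies 6 mm ahead of it; z points along the fingers, y is the direction in which the jaws open and shut (so a half turn about z gives the same grasp; the last joint's range is limited). The gripper opens to 85 mm and grips with 20 to 120 N. Pads are 22 mm wide; open, the fingers measure 114 mm over their backs; the gripper's body (76 mm by 85 mm) begins 54 mm behind the grasp point. The pads swing forward as they close: fully open they stand 13 mm farther back than shut.
Start: joints at [1.087, 0.426, 0.074, 1.606, -0.034, 1.111, -0.067], TCP at [0.221, -0.638, 0.256] pointing down, gripper open.
Joint ranges: [-2.85, 2.85], [-0.5, 2.14], [-1.23, 1.37], [0.21, 2.46], [-1.02, 4.16], [0.16, 2.05], [-2.73, 2.73]. Speed limits (rad/s): [1.89, 1.89, 2.39, 2.39, 3.01, 3.01, 3.01].

## Interface

Orientations are given as a unit quaternion [w, x, y, z].
In Python, from rig import ctrl gives the robot as it stands.
- The arm moves only by the tool step_arm, never from a script. Its argument "moves" is a list of rows, each a list of 6 numbers: the shift along the tool's x, y, z in cm, then the turn, a rotation vector about the tool's x, y, z in degrees. In form: [[dx, dy, dz, rx, ry, rz], ...]. A call has 1 to 10 rows; each row is the pose to reach, as a shift and turn from the pose commanded when the call began, along the tool's axes at that moment; what a row does not reach only later rows make up. A row lasts 1/8 s, in which the tool goes at most 62.5 mm and 10.7 degrees, less where a joint would pass 70% of its speed; a pose out of reach is approached as far as the arm can. A call with a gripper value outside its range is refused whole. "jaw" is the finger opening in cm, from 0 to 8.54, set as the call begins (left out, the last holds). The fingers move at their own pace and stop on an object; "newtons" is the grip in N (left out, the last holds). Time passes only in rows, so rows that repeat a pose let the fingers close. It gives the time, the measured TCP pose, the force and the opening at its end, in the units of the state.
- ctrl.state(): the state, without advancing time (a new reading comes with each control period).
- ctrl.get_image(name): name is "side" or "top"; returns the picture (420x560x3 uint8, red, green, blue); there is no depth.
- ctrl.calibration(name): a dict with "intrinsics" (3x3 intrinsics, pixels), "R" (3x3) and "t" (3): a world point X has camera coordinates R X + t. Camera axes: x right, y down, z forward; pixel columns grow to the right and rows downward; lengths in m; the calibration is good to about 2 mm. A picture is of the moment at which its call begins. calibration takes no time and is no camera call.
- ctrl.hand_in(): hands the job in, once; it reports no verdict.
The state is a dict: "t": time; "joint_pos": joint angles; "qd": joint speeds; "joint_torque": joint torques, N m; "ee_pos": TCP position; "tool_rot": TCP orientation; "force": force on the tool from outside, world axes, zero at the start; "wrist_torque": the same for the moment, N m; "grip_width": opening from 0.0 (shut) to 1.0 (fully open).
Only numpy, scipy, OpenCV 4.12 (cv2) and the standard library are available. Lean on these libraries where they do the work, as an engineer would, in place of code of your own. Each camera call takes 0.05 s, during which the arm holds its last target. There are 200 camera calls.

## Task

The microscope's lamp board sits tilted in the small rework frame on the bench. Turn the board about its long axis until it lies level with its component side up, then lock the frame by turning the bar-shaped black knob on one of its end posts clockwise (seen from above) to its stop, about a quarter turn. Leave the round knob on the other post alone, and leave the board level.

Things in the scene. Friction and masses are not known exactly. Their poses are not given: they have to be found in the camera images.
- frame: Fixed rework frame: dark steel base 110 x 200 mm (x, y), top 16 mm up, aluminium end posts 34 x 24 mm, 104 mm high, at y = +76 and -76 mm. Origin: centre of its underside, on the bench. x across the frame (away from the robot), y along the board's long axis, z up. The board carrier turns between the posts about an axis along y at z = 80 mm. Lock knob on the +y post, round knob on the -y post.
- board_center (a point): Centre of the board carrier, on its turning axis; the point stays put and its axes turn with the board. The carrier is an aluminium rectangle 84 mm across, 120 mm along the axis, 8 mm thick, round a 2 mm green circuit board. Its long rails are 8 mm wide, 38 mm either side of the axis; level, their tops are 4 mm above the axis. No component is higher than the rails.
- carrier (a joint): Board angle, rad. 0 = level, component side up; positive = the rail on the frame's +x side (away from the robot) is raised, component side facing up and toward the robot. Starts at 0.6 to 1.05. Push it down with closed fingertips on the raised rail (2 to 4 N); friction holds it where it is left; nothing stops it at level (stops at -1.3 and 1.3).
- lock_knob (a joint): Lock knob, rad: black upright bar 40 mm long, 10 mm thick, from 110 to 142 mm above the bench, on a 20 mm round foot; vertical axis at x = 0, y = +76 mm of the frame. At 0 (loose) the bar lies along the frame's x; it turns clockwise seen from above, growing, to a stop at 1.4 (locked), nearly along y. Starts at 0 to 0.25. Grip across the 10 mm from above; turns with 0.04 N m.
- clamp_knob (a joint): Clamp knob, rad, not to be turned: a round ribbed black knob, 33 mm diameter, 22 mm high, on top of the other post at x = 0, y = -76 mm of the frame. Starts at 0.

How it is judged:
By the outcome, as a careful person would: the job done as asked, in the order asked, and still so for the second after the job is handed in, with the robot touching nothing.
It also fails if it takes over 48 s, if anything falls off the work surface, if the arm or the gripper's body presses on something with over 40 N, if the wrist force passes 120 N, or if a joint passes its speed limit or range.

## Working session

There is one attempt and no reset: what is moved stays moved. The work goes in short steps, Python scripts to look and compute and a tool call to move; the robot and the scene stay as the last step left them, time stands still between calls to the robot, and variables do not carry over. Pictures are saved under pics/ and viewed, about 8 in all and at most 12, crops included, and the job is handed in when it is done.

Besides the shell and the picture viewer there is one more tool, called after "Request:" as a command line: name --pt "numbers of a row" for each row, then --argument value for the rest. step_arm: Moves the arm, as the interface text tells. Its arguments: {"type":"object","properties":{"moves":{"type":"array","items":{"type":"array","items":{"type":"number"}}},"jaw":{"type":"number"},"newtons":{"type":"number"}},"required":["moves"]}

```bash
ls; mkdir -p pics; python3 - <<'E'
from rig import ctrl
import cv2
s=ctrl.state();print(s)
for n in("side","top"):
    cv2.imwrite(f"pics/{n}0.png",ctrl.get_image(n)[:,:,::-1]);c=ctrl.calibration(n);print(n,c)
E
```

```text
pics
{'t': 0.0, 'joint_pos': array([ 1.08753683,  0.42674096,  0.07385931,  1.60661489, -0.03410253,
        1.11079412, -0.06710287]), 'qd': array([ 0.00047053, -0.00045949, -0.00117139,  0.00070589, -0.00080737,
       -0.0007676 ,  0.00026138]), 'joint_torque': array([-6.83511053e-05, -9.49837375e+01,  3.76093045e+00, -4.63522482e+01,
        1.92228332e-02,  1.00534206e-02, -6.36652680e-05]), 'ee_pos': array([ 0.22097447, -0.63740476,  0.25560137]), 'tool_rot': array([-6.29825947e-04,  9.86111270e-01,  1.66084745e-01, -1.55762060e-04]), 'force': array([ 1.03778851,  0.23793863, -0.21027078]), 'wrist_torque': array([ 0.03059901, -0.00409902,  0.00270447]), 'grip_width': 0.9998993533644736}
side {'intrinsics': array([[427.0041532 ,   0.        , 282.02402648],
       [  0.        , 427.0041532 , 210.88951888],
       [  0.        ,   0.        ,   1.        ]]), 'R': array([[ 3.74456616e-01,  9.27244090e-01, -7.99777942e-04],
       [ 6.75684032e-01, -2.73457533e-01, -6.84596280e-01],
       [-6.35006561e-01,  2.55811209e-01, -7.28922008e-01]]), 't': array([-0.35999415, -0.25905665,  1.22874299])}
top {'intrinsics': array([[484.37572112,   0.        , 285.98711474],
       [  0.        , 484.37572112, 221.32987978],
       [  0.        ,   0.        ,   1.        ]]), 'R': array([[ 0.00561116, -0.99918721,  0.03991783],
       [-0.99530152, -0.00943906, -0.09636276],
       [ 0.09666122, -0.03918957, -0.99454552]]), 't': array([0.12955826, 0.5613812 , 0.88250847])}
```

View pics/side0.png

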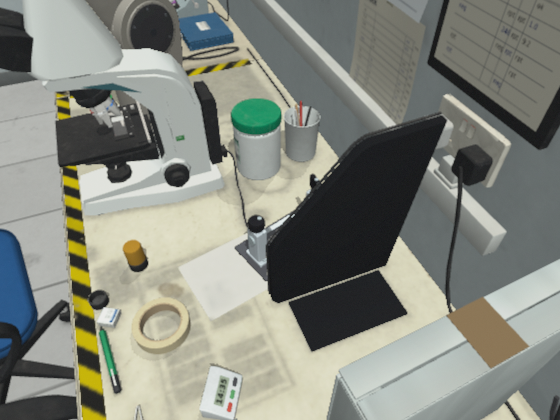

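View pics/top0.png

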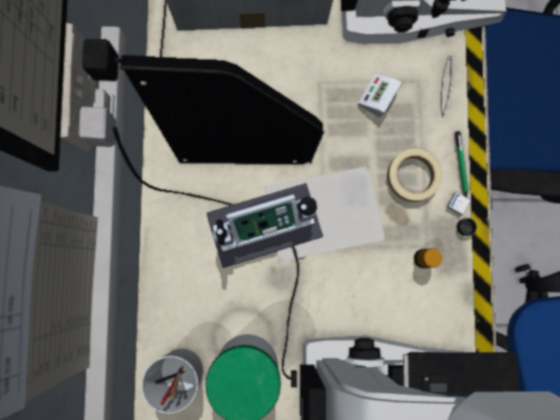

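The side view shows the frame mostly hidden behind a black screen, with its round-knob post at about (258,235). In the top view the frame is centred near (265,224): the bar knob is on the left post at (221,232) and the round knob at (307,206). The screen stands just above the frame, on its far side.

```bash
cat > h.py <<'E'
import numpy as np
from rig import ctrl
C={n:ctrl.calibration(n) for n in("side","top")}
def ray(n,u,v,z):
    c=C[n];d=c["R"].T@np.linalg.solve(c["intrinsics"],[u,v,1]);o=-c["R"].T@c["t"]
    return o+d*(z-o[2])/d[2]
def proj(n,X):
    c=C[n];p=np.atleast_2d(X)@c["R"].T+c["t"];q=p@c["intrinsics"].T;return q[:,:2]/q[:,2:]
E
python3 - <<'E'
from h import *
import cv2
im=cv2.imread("pics/top0.png")
cv2.imwrite("pics/top0c.png",cv2.resize(im[165:285,190:350],None,fx=5,fy=5,interpolation=cv2.INTER_CUBIC))
for n in C: print(n,-C[n]["R"].T@C[n]["t"])
for u,v,z in[(221,232,.142),(307,206,.13),(265,224,0.016),(180,160,0),(300,160,0),(120,60,.2),(240,65,.2),(320,130,.2),(305,345,.1)]:print(u,v,ray("top",u,v,z).round(3))
E
```

```text
side [ 1.09010249 -0.05136477  0.71802067]
top [0.47271224 0.169337   0.9266194 ]
221 232 [0.531 0.243 0.142]
307 206 [0.576 0.103 0.13 ]
265 224 [0.556 0.173 0.016]
180 160 [0.68  0.338 0.   ]
300 160 [0.683 0.106 0.   ]
120 60 [0.79  0.397 0.2  ]
240 65 [0.786 0.213 0.2  ]
320 130 [0.685 0.089 0.2  ]
305 345 [0.345 0.104 0.1  ]
```

View pics/top0c.png

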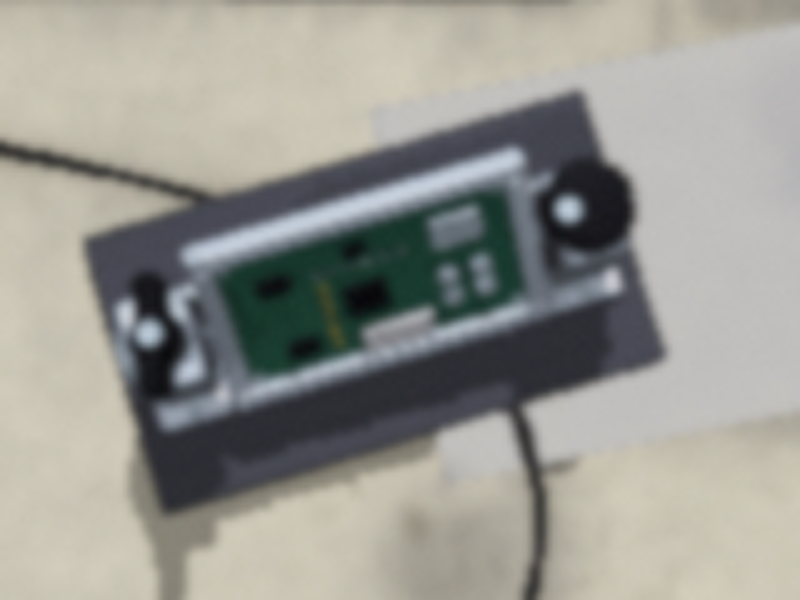

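The crop shows the base corners at crop (85,240), (582,92), (665,355) and (165,512). The raised far rail runs from (185,250) to (525,155). The knob bar runs from (148,275) to (155,395) and the round knob is at (590,205).

```bash
cat >> h.py <<'E'
from scipy.optimize import least_squares
def fw(p,P):
    x,y,a=p;c,s=np.cos(a),np.sin(a);return np.atleast_2d(P)@np.array([[c,-s,0],[s,c,0],[0,0,1]]).T+[x,y,0]
def px(L): return np.array(L,float)/5+[190,165]-[.4,.4]
E
python3 - <<'E'
from h import *
B=px([(85,240),(582,92),(665,355),(165,512)])
M=[(.055,.1,.016),(.055,-.1,.016),(-.055,-.1,.016),(-.055,.1,.016)]
r=least_squares(lambda p:(proj("top",fw(p,M))-B).ravel(),[.55,.17,-.2]);p=r.x
print(p,r.cost,r.fun.round(1))
# rail outer top edge and centreline of raised rail, far-side
def rail(th):
    out=[]
    for y in(.06,-.06):
        for u in(.042,.034): # top face corners, w=+4
            out.append((u*np.cos(th)-.004*np.sin(th),y,.08+u*np.sin(th)+.004*np.cos(th)))
    return np.array(out)
for th in np.arange(.5,1.15,.1): print(round(th,2),((proj("top",fw(p,rail(th)))-[190,165]+.4)*5).round(0).tolist())
for k in(0,.1,.2,.3):
    c,s=np.cos(-k),np.sin(-k)
    print(k,((proj("top",fw(p,[(.02*c,.076+.02*s,.142),(0,.076,.142),(-.02*c,.076-.02*s,.142),(0,-.076,.126)]))-[190,165]+.4)*5).round(0).tolist())
print(fw(p,[(0,0,.08),(0,.076,.142),(0,-.076,.12)]))
s=ctrl.state()
E
```

```text
[0.55524769 0.17342862 0.3068153 ] 4.211776903100537 [-1.3 -0.6  0.5 -1.5  1.3  0.9 -0.5  1.1]
0.5 [[176.0, 229.0], [183.0, 250.0], [512.0, 128.0], [518.0, 149.0]]
0.6 [[178.0, 235.0], [184.0, 255.0], [515.0, 133.0], [520.0, 153.0]]
0.7 [[179.0, 242.0], [186.0, 261.0], [518.0, 140.0], [522.0, 159.0]]
0.8 [[181.0, 250.0], [187.0, 267.0], [521.0, 147.0], [525.0, 165.0]]
0.9 [[184.0, 259.0], [189.0, 275.0], [525.0, 156.0], [528.0, 172.0]]
1.0 [[186.0, 268.0], [192.0, 283.0], [528.0, 165.0], [531.0, 180.0]]
1.1 [[189.0, 279.0], [194.0, 291.0], [532.0, 175.0], [534.0, 188.0]]
0 [[132.0, 273.0], [150.0, 332.0], [167.0, 391.0], [592.0, 202.0]]
0.1 [[138.0, 272.0], [150.0, 332.0], [161.0, 392.0], [592.0, 202.0]]
0.2 [[144.0, 271.0], [150.0, 332.0], [155.0, 393.0], [592.0, 202.0]]
0.3 [[150.0, 270.0], [150.0, 332.0], [149.0, 394.0], [592.0, 202.0]]
[[0.55524769 0.17342862 0.08      ]
 [0.53229385 0.24587944 0.142     ]
 [0.57820153 0.1009778  0.12      ]]
```

```bash
python3 - <<'E'
from h import *
def tri(a,b):
    A=[];B=[]
    for n,uv in(("side",a),("top",b)):
        c=C[n];P=c["intrinsics"]@np.c_[c["R"],c["t"]]
        for i in(0,1): r=uv[i]*P[2]-P[i];A.append(r[:3]);B.append(-r[3])
    x,res,_,_=np.linalg.lstsq(A,B,rcond=None);return x.round(3),res
print("knob",tri((177,175),(365,348)))
print("jar",tri((257,115),(240,382)))
for uv in[(90,205),(220,185)]:print(ray("side",*uv,0).round(3))
for uv in[(165,55),(115,50),(30,75)]:print(uv,[ray("side",*uv,z).round(2).tolist() for z in(.2,.3,.4,.5)])
for X in[(0,0,0),(0,0,.4),(.2,0,.8)]:print(X,proj("side",X).round(0))
# screen height: corners
print("scr",[tri(a,b)for a,b in[((440,118),(120,58)),((345,155),(240,65)),((272,240),(322,128)),((275,300),(300,162))]])
s=ctrl.state();print(s['t'])
E
```

```text
knob (array([ 0.336, -0.003,  0.072]), array([0.05744265]))
jar (array([0.297, 0.208, 0.154]), array([0.51358137]))
[ 0.279 -0.209  0.   ]
[0.327 0.092 0.   ]
(165, 55) [[0.03, 0.06, 0.2], [0.23, 0.04, 0.3], [0.44, 0.02, 0.4], [0.64, -0.01, 0.5]]
(115, 50) [[-0.05, -0.06, 0.2], [0.17, -0.05, 0.3], [0.39, -0.05, 0.4], [0.61, -0.05, 0.5]]
(30, 75) [[0.0, -0.26, 0.2], [0.21, -0.22, 0.3], [0.42, -0.18, 0.4], [0.63, -0.14, 0.5]]
(0, 0, 0) [[157. 121.]]
(0, 0, 0.4) [[118. -32.]]
(0.2, 0, 0.8) [[  47. -342.]]
scr [(array([0.713, 0.339, 0.378]), array([5.0449827])), (array([0.715, 0.198, 0.358]), array([21.55709273])), (array([0.689, 0.089, 0.2  ]), array([5.02066186])), (array([ 0.679,  0.103, -0.001]), array([4.16195923]))]
0.1
```

Request:
step_arm --pt "0 0 -6 0 0 0" --pt "0 0 -12 0 0 0" --pt "8 -5 -17 0 0 0" --pt "13 -8 -17 0 0 0" --pt "18 -11 -17 0 0 0" --pt "23 -14 -17 0 0 0" --pt "28 -17 -17 0 0 0" --pt "33 -20 -17 0 0 0" --pt "38 -23 -17 0 0 0" --pt "43 -26.5 -17 0 0 0" --jaw 0 --newtons 40

```text
t: 1.35
ee_pos: [0.5331, -0.2561, 0.4261]
tool_rot: [-0.0, 0.986, 0.166, -0.0]
force: [-0.3, -1.1, 0.5]
grip_width: 0.0
```

Request:
step_arm --pt "3 -5 0 0 0 0" --pt "5 -10 0 0 0 0" --pt "8 -15 0 0 0 0" --pt "10 -20 0 0 0 0" --pt "13 -25 2 0 0 0" --pt "15 -30 6 0 0 0" --pt "17 -35 10 0 0 0" --pt "19.5 -39.8 14 0 0 0" --pt "19.5 -39.8 19 0 0 0" --pt "19.5 -39.8 22.5 0 0 0"

```text
t: 2.6
ee_pos: [0.5847, 0.1833, 0.1983]
tool_rot: [-0.0, 0.986, 0.167, -0.001]
force: [0.2, -0.9, 0.4]
grip_width: -0.0
```

```bash
python3 - <<'E'
from h import *
import cv2
im=ctrl.get_image("top")[:,:,::-1];cv2.imwrite("pics/top1.png",im)
cv2.imwrite("pics/top1.png",cv2.resize(im[60:420,100:560],None,fx=1.6,fy=1.6,interpolation=cv2.INTER_CUBIC))
s=ctrl.state();print(s['t'],s['ee_pos'],s['force'],s['joint_pos'])
E
```

```text
2.65 [0.58335468 0.18183178 0.19447462] [-2.17756094 -0.12829757 -5.49850566] [-0.05677407  0.42338365 -0.44958373  1.78502639  0.2134625   0.98904395
 -1.82670255]
```

View pics/top1.png

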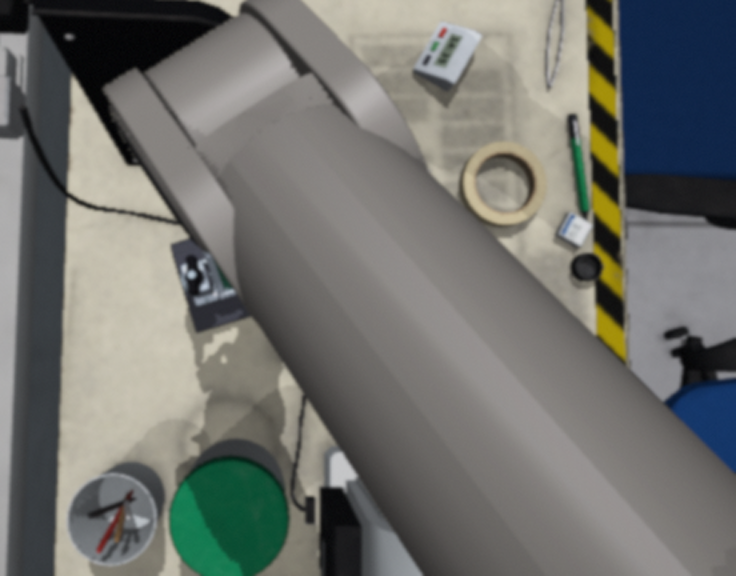

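The arm hides the board in the top view, with the tool above the rail and the wrist clear of the screen. Next I descend to just above the rail.

Request:
step_arm --pt "0 0 2 0 0 0" --pt "0 0 4 0 0 0" --pt "0 0 4.5 0 0 0" --pt "0 0 4.5 0 0 0" --pt "0 0 4.5 0 0 0"

```text
t: 3.28
ee_pos: [0.5865, 0.1823, 0.1572]
tool_rot: [-0.0, 0.986, 0.166, 0.001]
force: [-0.3, -0.2, 0.6]
grip_width: -0.003
```

```bash
python3 - <<'E'
from h import *
import cv2
im=ctrl.get_image("side")[:,:,::-1]
cv2.imwrite("pics/side1.png",cv2.resize(im[60:330,160:420],None,fx=2.2,fy=2.2,interpolation=cv2.INTER_CUBIC))
s=ctrl.state();print(s['t'],s['ee_pos'],s['force'])
E
```

```text
3.325 [0.58644185 0.18228412 0.15717634] [ 0.12062903  0.40548736 -0.36397944]
```

View pics/side1.png

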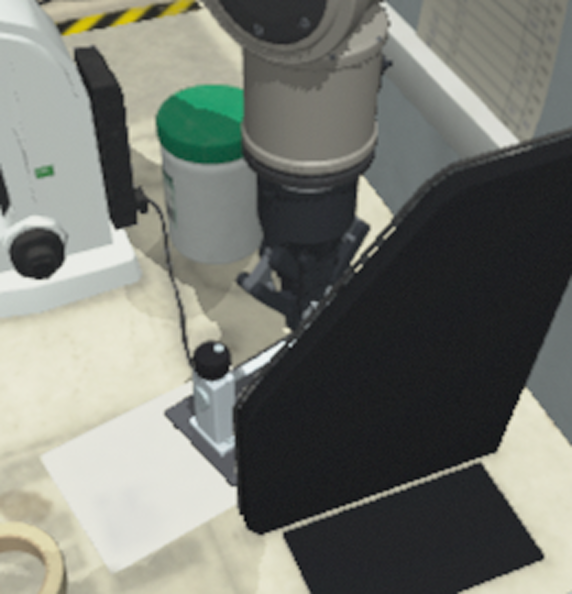

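The fingers are above the far rail at about crop (300,320), with room between gripper and screen. Now the slow push.

Request:
step_arm --pt "0.2 0 0.8 0 0 0" --pt "0.2 0 1.4 0 0 0" --pt "0.2 0 1.8 0 0 0" --pt "0.2 0 2.2 0 0 0" --pt "0.2 0 2.6 0 0 0" --pt "0.2 0 3.0 0 0 0" --pt "0.2 0 3.2 0 0 0" --pt "0.2 0 3.2 0 0 0"

```text
t: 4.32
ee_pos: [0.5956, 0.1853, 0.1292]
tool_rot: [-0.002, 0.986, 0.166, 0.009]
force: [29.4, 6.3, 22.1]
grip_width: 0.0
```

The tip is bearing on the rail's outer face: the force points outward and up, through the axis. I'll lift, shift inward and try again.

Request:
step_arm --pt "0 0 -0.6 0 0 0" --pt "0 0 -2 0 0 0" --pt "-1.4 0 -2.5 0 0 0" --pt "-1.4 0 -2.5 0 0 0" --pt "-1.4 0 -1.7 0 0 0" --pt "-1.4 0 -1.3 0 0 0" --pt "-1.4 0 -0.9 0 0 0" --pt "-1.4 0 -0.9 0 0 0"

```text
t: 5.32
ee_pos: [0.5769, 0.1789, 0.1341]
tool_rot: [-0.001, 0.986, 0.166, 0.002]
force: [7.2, 1.5, 9.4]
grip_width: 0.005
```

Request:
step_arm --pt "0 0 -1 0 0 0" --pt "0 0 -6 0 0 0" --pt "0 4 -11 0 0 0" --pt "0 9 -13 0 0 0" --pt "0 14 -14 0 0 0" --pt "0 19 -14 0 0 0" --pt "0 24 -14 0 0 0" --pt "0 29 -14 0 0 0"

```text
t: 6.32
ee_pos: [0.6697, -0.0973, 0.2732]
tool_rot: [-0.0, 0.986, 0.166, -0.0]
force: [-0.1, 0.4, 0.6]
grip_width: 0.002
```

```bash
python3 - <<'E'
from h import *
import cv2
im=ctrl.get_image("top")[:,:,::-1];cv2.imwrite("pics/top2full.png",im)
cv2.imwrite("pics/top2.png",cv2.resize(im[165:285,190:350],None,fx=5,fy=5,interpolation=cv2.INTER_CUBIC))
s=ctrl.state();print(s['t'],s['ee_pos'],s['force'],s['joint_pos'])
E
```

```text
6.375 [ 0.67069813 -0.10538931  0.27255997] [-1.67316818 -7.34435191 -1.44784519] [ 0.31300923  0.44299327 -0.35027144  1.55705913  0.16366381  1.17123635
 -1.31379224]
```

View pics/top2.png

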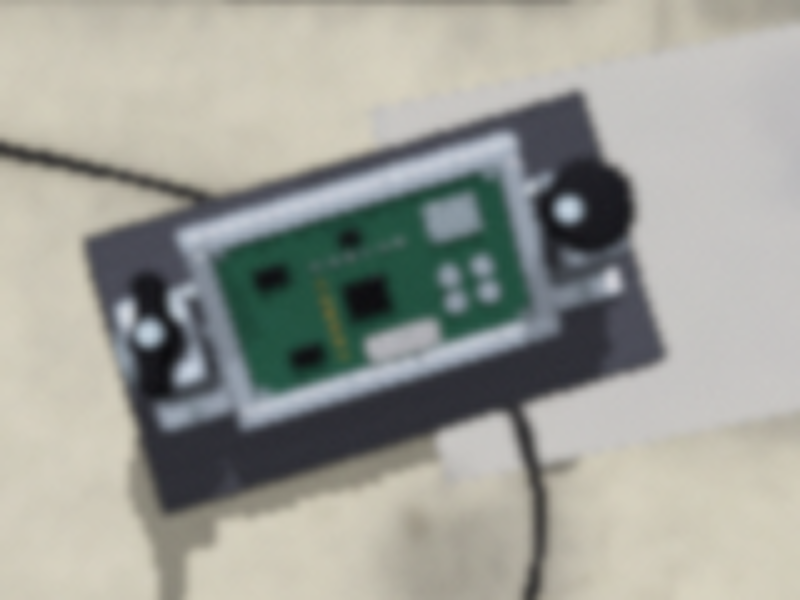

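```bash
cat >> h.py <<'E'
def carr(th,u,y,w): return (u*np.cos(th)-w*np.sin(th),y,.08+u*np.sin(th)+w*np.cos(th))
P0=[0.5545,0.1730,0.3068]
def table(ths):
    for th in ths:
        pts=[carr(th,u,y,w) for y in(.06,-.06) for u,w in((.042,-.004),(.042,.004),(.034,.004),(-.034,.004),(-.042,.004),(-.042,-.004))]
        print(round(th,2),((proj("top",fw(P0,pts))-[190,165]+.4)*5).round(0).astype(int).tolist())
E
python3 - <<'E'
from h import *
table(np.arange(0,1.05,.1))
E
```

```text
0.0 [[179, 221], [177, 219], [183, 240], [239, 427], [246, 449], [247, 450], [503, 124], [505, 120], [511, 141], [569, 325], [576, 347], [574, 349]]
0.1 [[177, 219], [176, 219], [183, 241], [240, 428], [247, 450], [248, 448], [504, 121], [506, 120], [512, 141], [569, 327], [575, 349], [573, 348]]
0.2 [[177, 219], [176, 220], [183, 242], [241, 428], [247, 450], [247, 446], [505, 120], [507, 120], [514, 142], [568, 327], [574, 349], [571, 346]]
0.3 [[176, 219], [176, 223], [183, 245], [241, 427], [248, 448], [247, 442], [506, 120], [509, 122], [515, 144], [567, 327], [573, 348], [569, 343]]
0.4 [[176, 220], [177, 226], [184, 248], [241, 425], [247, 446], [246, 438], [507, 121], [511, 126], [517, 147], [565, 325], [571, 346], [567, 339]]
0.5 [[176, 223], [178, 231], [184, 252], [240, 423], [247, 442], [245, 432], [509, 123], [513, 130], [519, 151], [564, 323], [569, 343], [564, 334]]
0.6 [[177, 227], [179, 237], [186, 257], [240, 419], [246, 437], [243, 426], [511, 126], [516, 135], [521, 156], [562, 320], [566, 339], [561, 328]]
0.7 [[178, 232], [181, 244], [187, 263], [239, 415], [245, 432], [242, 419], [514, 130], [519, 142], [524, 161], [560, 316], [564, 333], [558, 321]]
0.8 [[179, 238], [183, 252], [189, 270], [238, 410], [243, 425], [239, 411], [516, 136], [522, 149], [526, 167], [558, 311], [561, 327], [555, 314]]
0.9 [[181, 245], [185, 261], [191, 277], [236, 404], [241, 418], [237, 402], [519, 143], [526, 158], [529, 174], [555, 306], [558, 320], [552, 305]]
1.0 [[183, 253], [187, 271], [193, 285], [235, 397], [239, 410], [235, 393], [523, 150], [529, 167], [532, 182], [553, 300], [555, 313], [549, 296]]
```

The board has moved: the far rail's outer edge now runs from (178,235) to (515,132) and the near rail's edge from (243,428) to (555,330). That puts the angle at about 0.72, so the push was turning it. I'll go back and follow the rail's arc down.

Request:
step_arm --pt "0 -5 0 0 0 0" --pt "0 -10 0 0 0 0" --pt "0 -15 0 0 0 0" --pt "0 -20 0 0 0 0" --pt "0.3 -25 2 0 0 0" --pt "0.3 -29 6 0 0 0" --pt "0.3 -29 10 0 0 0" --pt "0.3 -29 12.5 0 0 0" --pt "0.3 -29 12.5 0 0 0"

```text
t: 7.5
ee_pos: [0.5762, 0.179, 0.1466]
tool_rot: [0.0, 0.986, 0.166, -0.002]
force: [0.5, -0.9, 0.7]
grip_width: 0.002
```

Request:
step_arm --pt "0.2 0 0.8 0 0 0" --pt "0.4 0 1.2 0 0 0" --pt "0.65 0 1.55 0 0 0" --pt "0.9 0 1.9 0 0 0" --pt "1.1 0 2.25 0 0 0" --pt "1.25 0 2.6 0 0 0" --pt "1.25 0 2.6 0 0 0"

```text
t: 8.38
ee_pos: [0.5893, 0.1834, 0.122]
tool_rot: [-0.0, 0.986, 0.166, -0.0]
force: [0.9, -0.3, 1.5]
grip_width: -0.003
```

Request:
step_arm --pt "0.1 0 0.4 0 0 0" --pt "0.2 0 0.7 0 0 0" --pt "0.25 0 1.0 0 0 0" --pt "0.25 0 1.2 0 0 0" --pt "0.25 0 1.25 0 0 0" --pt "0.25 0 1.25 0 0 0"

```text
t: 9.12
ee_pos: [0.5913, 0.184, 0.1096]
tool_rot: [0.0, 0.986, 0.166, -0.0]
force: [-0.2, 0.3, 0.1]
grip_width: 0.003
```

Request:
step_arm --pt "0 0 -2 0 0 0" --pt "0 0 -7 0 0 0" --pt "0 4 -12 0 0 -10" --pt "0 9 -14 0 0 -20" --pt "0 14 -14 0 0 -30" --pt "0 19 -14 0 0 -40" --pt "0 24 -14 0 0 -50" --pt "0 29 -14 0 0 -60" --pt "0 29 -14 0 0 -70" --pt "0 29 -14 0 0 -80"

```text
t: 10.38
ee_pos: [0.6865, -0.0907, 0.2511]
tool_rot: [0.0, 0.647, 0.763, 0.0]
force: [0.6, 0.2, 1.0]
grip_width: 0.002
```

```bash
python3 - <<'E'
from h import *
import cv2
im=ctrl.get_image("top")[:,:,::-1];cv2.imwrite("pics/top3full.png",im)
cv2.imwrite("pics/top3.png",cv2.resize(im[165:285,190:350],None,fx=5,fy=5,interpolation=cv2.INTER_CUBIC))
s=ctrl.state();print(s['t'],s['ee_pos'],s['tool_rot'],s['joint_pos'])
E
```

```text
10.425 [ 0.68650199 -0.09037588  0.2510536 ] [9.66877693e-05 6.43197268e-01 7.65700505e-01 3.00750770e-05] [ 0.49320733  0.53747272 -0.65933389  1.53274797  0.34473682  1.18980321
 -0.05338094]
```

View pics/top3.png

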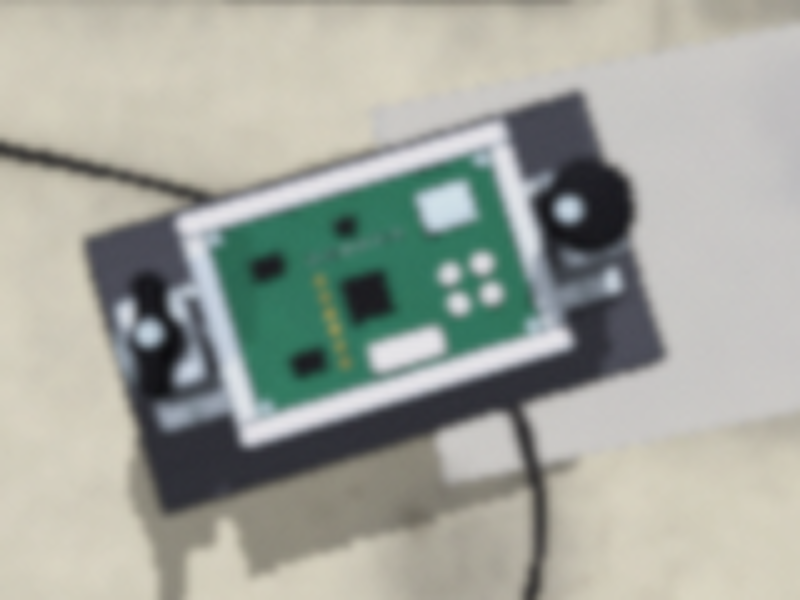

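The board looks close to level: far rail from (178,215) to (503,122), near rail from (245,445) to (575,345). The top view barely changes with tilt near zero, so I'll check the side view with the model overlaid.

```bash
python3 - <<'E'
from h import *
import cv2
im=ctrl.get_image("side")[:,:,::-1]
cv2.imwrite("pics/side2full.png",im)
o=np.array([225,200]);k=9
a=cv2.resize(im[200:265,225:300],None,fx=k,fy=k,interpolation=cv2.INTER_CUBIC)
cv2.imwrite("pics/side2.png",a)
def q(X): return ((proj("side",fw(P0,X))-o+.5)*k-.5).round(0).astype(int).tolist()
print("post",q([(s*.017,y,.104) for s in(-1,1) for y in(-.064,-.088)]),"knobtop",q((0,-.076,.126)))
print("base",q([(s*.055,-.1,.016)for s in(-1,1)]))
for th in(-.1,0,.1): print(th,q([carr(th,u,-.06,w) for u in(.042,-.042) for w in(.004,-.004)]),q([carr(th,u,y,.004) for u in(.042,.034,-.034,-.042) for y in(.0,.06)]))
E
```

```text
post [[274, 182], [184, 236], [372, 275], [281, 331]] knobtop [[273, 186]]
base [[70, 415], [361, 721]]
-0.1 [[463, 410], [462, 431], [226, 159], [226, 181]] [[677, 273], [877, 144], [653, 249], [853, 122], [459, 57], [658, -61], [437, 35], [636, -81]]
0 [[463, 397], [463, 421], [225, 170], [227, 194]] [[677, 260], [878, 131], [653, 238], [853, 111], [457, 66], [656, -52], [435, 46], [634, -70]]
0.1 [[461, 383], [463, 409], [226, 182], [230, 208]] [[675, 246], [877, 117], [651, 227], [853, 99], [457, 75], [655, -42], [435, 59], [633, -58]]
```

View pics/side2.png

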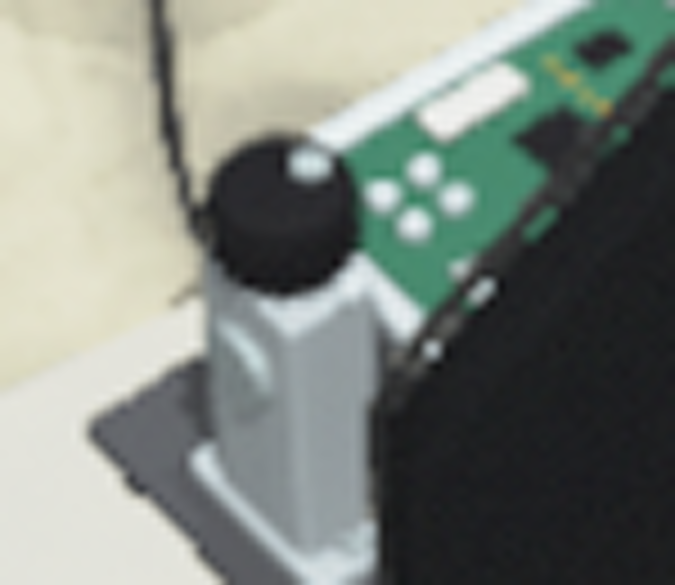

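```bash
python3 - <<'E'
from h import *
top=[(450,273),(483,263),(460,303),(492,293),(407,350),(308,362),(483,160)]
sid=[(457,198),(415,223),(425,168),(383,195),(472,100),(603,47),(464,268)]
w=np.array([3,3,3,3,3,2,1.5])/1e3
T=px(top);S=(np.array(sid)+.5)/9-.5+[225,200]
a=P0[2];ex=np.array([np.cos(a),np.sin(a)])
def pts(th):
    out=[]
    for (u,v),h in zip(T,w):
        z=.08+h
        for _ in range(8):
            X=ray("top",u,v,z);d=(X[:2]-P0[:2])@ex;z=.08+d*np.tan(th)+h/np.cos(th)
        out.append(X)
    return np.array(out)
print(pts(0).round(3))
for m in(0,2):
  r=least_squares(lambda p:(proj("side",pts(p[0]))+p[1:]-S).ravel(),[0,0,0],loss="linear" if m==0 else "soft_l1")
  print(r.x,r.fun.reshape(-1,2).round(2).tolist(), np.sqrt(np.diag(np.linalg.inv(r.jac.T@r.jac)))*.3)
E
```

```text
[[0.558 0.147 0.083]
 [0.562 0.136 0.083]
 [0.548 0.144 0.083]
 [0.551 0.133 0.083]
 [0.531 0.162 0.083]
 [0.527 0.197 0.082]
 [0.599 0.136 0.082]]
[ 0.43458142  0.20912252 -2.24199019] [[-0.3, -1.75], [-0.4, -1.62], [-0.25, 0.28], [-0.18, 0.1], [0.09, 1.34], [0.24, 0.56], [0.81, 1.1]] [0.01575096 0.11339921 0.11995353]
[ 0.44433926  0.23067369 -2.46991779] [[-0.28, -1.97], [-0.37, -1.84], [-0.23, 0.11], [-0.16, -0.08], [0.11, 1.21], [0.26, 0.4], [0.83, 0.74]] [0.02184233 0.12304552 0.17235477]
```

```bash
python3 - <<'E'
from h import *
top=[(450,273),(483,263),(460,303),(492,293),(407,350),(308,362),(483,160),(445,207),(368,297),(368,352),(445,335),(512,158)]
w=np.array([3]*5+[2,1.5,3,2,3,3,4])/1e3
for (u,v),h in zip(px(top),w):
    print(((proj("side",ray("top",u,v,.08+h))-[225,200]+.5)*9-.5).round(0))
E
```

```text
[[452. 197.]]
[[409. 223.]]
[[420. 169.]]
[[379. 194.]]
[[470.  96.]]
[[602.  46.]]
[[471. 347.]]
[[499. 269.]]
[[557. 138.]]
[[524.  78.]]
[[424. 128.]]
[[428. 355.]]
```

With the board taken as level, the component positions from the top view land within about 0.5 px of where the side view shows them, so the board is level to within roughly 0.03 rad. Next is the lock knob at about (0.5315, 0.2459), with the bar at about 4° in world axes.

Request:
step_arm --pt "2 -4 0 0 0 -8" --pt "6 -8 0 0 0 -18" --pt "10 -9.5 0 0 0 -28" --pt "14 -9.5 0 0 0 -38" --pt "19 -9.5 0 0 0 -48" --pt "24 -9.5 0 0 0 -58" --pt "29 -9.5 0 0 0 -68" --pt "33 -9.5 0 0 0 -78" --pt "35.8 -9.5 2 0 0 -84" --pt "35.8 -9.5 4 0 0 -84" --jaw 4

```text
t: 11.72
ee_pos: [0.5353, 0.2509, 0.2101]
tool_rot: [0.0, -0.027, 1.0, 0.0]
force: [1.0, -0.7, 0.5]
grip_width: 0.468
```

Request:
step_arm --pt "0 0 0 0 0 0" --pt "0 0 0 0 0 0"

```text
t: 11.98
ee_pos: [0.5366, 0.2477, 0.2105]
tool_rot: [0.0, -0.026, 1.0, -0.0]
force: [-0.3, -0.1, 0.0]
grip_width: 0.469
```

```bash
python3 - <<'E'
from h import *
import cv2
im=ctrl.get_image("top")[:,:,::-1]
cv2.imwrite("pics/top4.png",cv2.resize(im[165:285,170:330],None,fx=5,fy=5,interpolation=cv2.INTER_CUBIC))
s=ctrl.state();q=s['tool_rot'];ang=np.degrees(2*np.arctan2(q[2],q[1]));p=s['ee_pos'];d=np.array([.5315,.2459])-p[:2];a=np.radians(ang)
print(s['t'],p,q,ang,"dx,dy",d@[np.cos(a),np.sin(a)],d@[np.sin(a),-np.cos(a)],s['joint_pos'],s['grip_width'])
E
```

```text
12.025 [0.53672842 0.2478371  0.21070734] [ 4.77778482e-04 -2.58410070e-02  9.99665947e-01 -8.66353968e-05] 182.9614912878009 dx,dy 0.005321518560224897 -0.0016643888419739157 [ 0.24184819  0.53655178 -1.04328993  1.79849672  0.51666633  1.10955712
  0.64185861] 0.46684034769335664
```

View pics/top4.png

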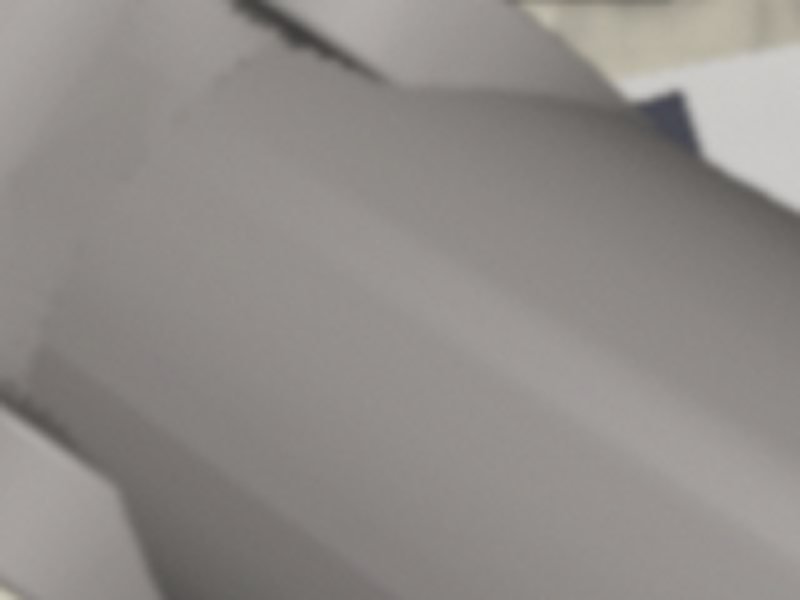

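The arm hides the knob, so I rely on the measured pose. Small correction, then down to the knob.

Request:
step_arm --pt "0.5 -0.2 0 0 0 -1" --pt "0.5 -0.2 2 0 0 -1" --pt "0.5 -0.2 4 0 0 -1" --pt "0.5 -0.2 5.5 0 0 -1" --pt "0.5 -0.2 6.5 0 0 -1" --pt "0.5 -0.2 7.2 0 0 -1" --pt "0.5 -0.2 7.2 0 0 -1"

```text
t: 12.9
ee_pos: [0.5311, 0.2464, 0.1375]
tool_rot: [-0.0, -0.036, 0.999, 0.0]
force: [0.4, -0.1, -0.4]
grip_width: 0.471
```

Request:
step_arm --pt "0 0 0 0 0 0" --pt "0 0 0 0 0 0" --pt "0 0 0 0 0 0" --pt "0 0 0 0 0 0" --pt "0 0 0 0 0 0" --jaw 0.8 --newtons 30

```text
t: 13.52
ee_pos: [0.5315, 0.247, 0.1385]
tool_rot: [0.0, -0.036, 0.999, 0.001]
force: [0.2, 5.4, 4.8]
grip_width: 0.116
```

It's gripped: 9.9 mm across the bar. Turning clockwise, which is positive about the tool's z.

Request:
step_arm --pt "0 0 0 0 0 6" --pt "0 0 0 0 0 12" --pt "0 0 0 0 0 18" --pt "0 0 0 0 0 24" --pt "0 0 0 0 0 30" --pt "0 0 0 0 0 36" --pt "0 0 0 0 0 42" --pt "0 0 0 0 0 48" --pt "0 0 0 0 0 54" --pt "0 0 0 0 0 58"

```text
t: 14.78
ee_pos: [0.5316, 0.2476, 0.1385]
tool_rot: [0.0, 0.454, 0.891, 0.001]
force: [1.6, 8.0, 1.2]
grip_width: 0.109
```

```bash
cat > st.py <<'E'
from h import *
s=ctrl.state();q=s['tool_rot'];print(s['t'],np.degrees(2*np.arctan2(q[2],q[1])),s['ee_pos'],s['force'],s['wrist_torque'],s['joint_pos'],s['grip_width'])
E
python3 st.py
```

```text
14.775 126.00209765724254 [0.53160435 0.24758938 0.13848465] [1.59019988 7.9808342  1.18620426] [ 1.66798745 -0.3234489   0.02301845] [ 0.04409849  0.52285819 -0.76052371  1.8766991   0.44733999  0.9174231
 -0.29985657] 0.10926998635233671
```

Request:
step_arm --pt "0 0 0 0 0 3" --pt "0 0 0 0 0 6" --pt "0 0 0 0 0 8" --pt "0 0 0 0 0 8"

```text
t: 15.28
ee_pos: [0.5317, 0.2476, 0.1385]
tool_rot: [0.0, 0.514, 0.858, 0.001]
force: [1.9, 8.2, 0.3]
grip_width: 0.112
```

```bash
python3 st.py
```

```text
15.275 118.12631463180247 [0.5316647  0.24760931 0.13845854] [1.89698742 8.17040047 0.31661059] [ 1.80666521 -0.39114661 -0.04014349] [ 0.02190857  0.5135182  -0.72952004  1.87786021  0.42682828  0.90918019
 -0.42046466] 0.11172227617649277
```

Request:
step_arm --pt "0 0 0 0 0 2" --pt "0 0 0 0 0 4" --pt "0 0 0 0 0 4"

```text
t: 15.65
ee_pos: [0.5317, 0.2477, 0.1385]
tool_rot: [0.0, 0.543, 0.84, 0.001]
force: [2.8, 8.7, 1.8]
grip_width: 0.11
```

```bash
python3 st.py
```

```text
15.65 114.19377921339859 [0.53166189 0.24766007 0.13849745] [2.77317716 8.72196476 1.80677697] [ 1.67269239 -0.45916684  0.91424407] [ 0.01048344  0.50888444 -0.71401637  1.87856127  0.41699359  0.90524366
 -0.48119325] 0.10992092833615456
```

Torque about the vertical rose to 0.9 N m, so the knob is at its stop. Releasing, lifting and retreating for a look.

Request:
step_arm --pt "0 0 0 0 0 0" --pt "0 0 0 0 0 0" --pt "0 0 0 0 0 0" --pt "0 0 -2 0 0 0" --pt "0 0 -6 0 0 0" --pt "0 0 -11 0 0 0" --jaw 4

```text
t: 16.4
ee_pos: [0.5308, 0.2462, 0.2498]
tool_rot: [-0.0, 0.544, 0.839, -0.0]
force: [-0.0, 0.1, 0.7]
grip_width: 0.466
```

Request:
step_arm --pt "-5 -1.2 -3 0 0 0" --pt "-10 -2.4 -5 0 0 0" --pt "-15 -3.6 -5 0 0 0" --pt "-20 -4.8 -5 0 0 0" --pt "-25 -6 -5 0 0 0" --pt "-30 -7.2 -5 0 0 0" --pt "-36 -8.6 -5 0 0 0" --pt "-36 -8.6 -5 0 0 0" --pt "-36 -8.6 -5 0 0 0"

```text
t: 17.52
ee_pos: [0.5998, -0.1169, 0.2988]
tool_rot: [0.0, 0.544, 0.839, 0.0]
force: [-0.8, -0.7, 0.1]
grip_width: 0.469
```

```bash
python3 - <<'E'
from h import *
import cv2
im=ctrl.get_image("top")[:,:,::-1];sd=ctrl.get_image("side")[:,:,::-1]
a=cv2.resize(im[165:285,190:350],None,fx=3.8,fy=3.8,interpolation=cv2.INTER_CUBIC)[:,:430]
b=cv2.resize(sd[200:265,225:300],None,fx=4.9,fy=4.9,interpolation=cv2.INTER_CUBIC)
H=456;c=np.zeros((H,430+b.shape[1],3),np.uint8);c[:a.shape[0],:430]=a;c[:b.shape[0],430:]=b
cv2.imwrite("pics/fin.png",c)
old=cv2.imread("pics/side2full.png");r=(slice(200,240),slice(225,285))
(dx,dy),_=cv2.phaseCorrelate(old[r].mean(2),sd[r].mean(2));print(dx,dy,np.abs(old[r].astype(int)-sd[r]).mean())
oldt=cv2.imread("pics/top3full.png");r=(slice(185,255),slice(222,310));print(np.abs(oldt[r].astype(int)-im[r]).mean())
E
python3 st.py
```

```text
-0.02065703744316494 0.002631074934164701 4.1866666666666665
6.798755411255411
17.625 114.23129595289116 [ 0.59988446 -0.11588469  0.29865135] [-0.68038984  0.57542239  1.44724617] [ 0.02206076 -0.00145743  0.01612597] [ 0.59845399  0.35482485 -0.65443498  1.67434508  0.22952809  1.18984727
  0.3112279 ] 0.4689513006623593
```

View pics/fin.png

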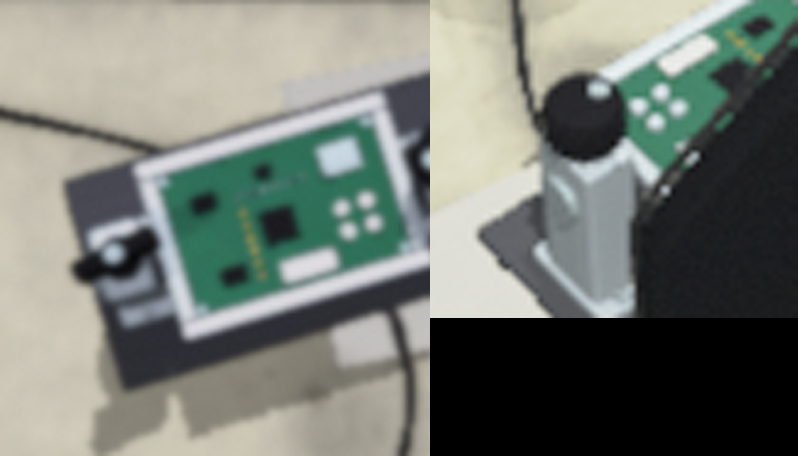

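The bar now runs from (78,272) to (158,238), about 1.4 rad from its zero. The board hasn't moved and the round knob is unchanged. The arm is clear, so I'm handing in.

```bash
python3 -c "
from rig import ctrl
print(ctrl.hand_in())"
```

```text
the job is handed in; nothing more can be done
None
```

The board is level with its component side up, and the frame is locked. I handed the job in at about 17.7 s of the 48 s allowed, with the arm clear of everything.

**Levelling:** My first push slid onto the rail's outer face. The wrist read about 37 N, under the 120 N limit. I took that as the fingertips rather than the gripper body, which has the 40 N limit. I lifted, looked again (board at about 0.72 rad), and followed the raised rail down to level with only 1–2 N.

**Locking:** I gripped the bar across its 10 mm and turned it clockwise about 70°. The wrist torque rose to 0.9 N m, which shows it is at its stop. I then released it and backed away.

**Last checks:**
- **Board angle:** the fingertip height at the end of the push puts the board at about +0.015 rad. The side view agrees with level to within about 0.03 rad; the top view can't tell this finely.
- **An early mismatch:** one fit of the board angle gave 0.43 rad because I had matched a feature wrongly. I dropped that point; the others agreed with level.
- **After locking:** the board end visible in the side view had not shifted. The bar lies at about its locked angle (1.4 rad), and the round knob looks unchanged.

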